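# Gauge a boxwood former in the ring gauge

## Robot

A 6-joint arm with a two-finger parallel gripper is mounted at the origin on the work surface. World frame = base frame: x ahead of the robot, y to its left, z up, the work surface at z = 0. Lengths are in m, angles in rad, forces in N, time in s.
With the tool pointing down it reaches from about 0.3 to 0.825 m from the base axis. Payload 5.4 kg.
Tool frame: the origin (TCP) lies at the very end of the fingers, on their centre line; the grasp point (between the pads) lies 19 mm behind it; z points along the fingers, x is the direction in which the jaws open and shut, and the axes are right-handed (so a half turn about z gives the same grasp; the last joint's range is limited). The gripper opens to 92 mm and grips with 3 to 60 N. Pads are 20 mm wide; open, the fingers measure 128 mm over their backs; the gripper's body (75 mm by 189 mm) begins 69 mm behind the grasp point.
Start: joints at [1.1, 0.158, 1.597, -0, 1.386, -0.21], TCP at [0.148, 0.556, 0.215] pointing down, gripper open.
Joint ranges: [-2.91, 2.91], [-0.94, 2.29], [0.18, 2.7], [-1.29, 4.43], [0.17, 2.64], [-3, 3]. Speed limits (rad/s): [2.57, 2.57, 3.14, 3.14, 3.14, 3.14].

## Interface

Orientations are given as a rotation vector (axis times angle).
In Python, from workcell import bot gives the robot as it stands. Calls block until the motion is done:
- bot.goto(position, orientation): joint-space move of the TCP to a pose.
- bot.line_to(position, rot=None, max_speed=0.15): straight line of the TCP; rot=None keeps the orientation; max_speed is the mean speed in m/s.
- bot.set_joints(angles): joint-space move.
- bot.set_gripper(opening, newtons=None): opening from 0.0 (shut) to 1.0 (fully open); newtons is the grip in N (None keeps the last); returns when the fingers have stopped.
- bot.hold(seconds).
- bot.inverse_kinematics(position, orientation): joint angles nearest the present ones, or None.
- bot.read_camera(name): name is "side" or "top"; returns a dict with "pixels" (420x560x3 uint8, blue, green, red), "fx", "fy", "cx", "cy" (pixels), "R" (3x3) and "t" (3): a world point X has camera coordinates R X + t. Camera axes: x right, y down, z forward; pixel columns grow to the right and rows downward; lengths in m; the calibration is good to about 2 mm. A picture is of the moment at which its call begins. There is no depth.
A pose or a line that the arm cannot do raises bot.MotionError and nothing moves.
- bot.job_done(): hands the job in, once; it reports no verdict.
Readings, each from a call of its own:
- bot.current_clock(): time.
- bot.current_joints(): joint angles.
- bot.current_joint_vel(): joint speeds.
- bot.current_effort(): joint torques, N m.
- bot.current_ee_pos(): TCP position.
- bot.current_tool_rot(): TCP orientation.
- bot.current_contact_force(): force on the tool from outside, world axes, zero at the start.
- bot.current_ft_torque(): the same for the moment, N m.
- bot.current_opening(): opening from 0.0 (shut) to 1.0 (fully open).
Only numpy, scipy, OpenCV 4.12 (cv2) and the standard library are available. Lean on these libraries where they do the work, as an engineer would, in place of code of your own. Each camera call takes 0.05 s, during which the arm holds its last target.

## Task

Three turned wooden formers of different thickness stand on the jeweller's bench beside a steel ring gauge, whose three rings lie one over another with holes that shrink from top to bottom. Take the former of middle thickness and lower it, without dropping it, down through the top and the middle ring until the lowest ring stops it; let go and leave it standing upright there. Leave the slim and the thick former standing where they are.

Things in the scene. Friction and masses are not known exactly. Their poses are not given: they have to be found in the camera images.
- middle_center (a point): Turned pale boxwood former: a plain solid upright cylinder, 32 mm in diameter and 140 mm long, the middle one of the three in thickness; it passes the two upper rings of the gauge and is stopped by the lowest; starts standing on end, loose, on the bench. This point is its centre, half-way up (70 mm above its foot); z is its long axis. About 0.1 kg.
- gauge: Steel ring gauge, fixed: three level rings on one upright axis, 84 mm across, 8 mm thick. Holes and upper faces above the bench: top 66 mm hole at 96 mm, middle 52 mm at 62 mm, lowest 24 mm at 28 mm (stops the foot here). Origin on the axis at bench height, z up. A post 16 x 34 mm stands 41 to 57 mm from the axis at -x; base plate x -73 to 49, y -50 to 50, 8 mm thick. Nothing is higher than 96 mm.
- slim_center (a point): Turned pale boxwood former: a plain solid upright cylinder, 20 mm in diameter and 140 mm long, the thinnest of the three; starts standing on end, loose, on the bench. This point is its centre, half-way up (70 mm above its foot); z is its long axis. To be left alone.
- thick_center (a point): Turned pale boxwood former: a plain solid upright cylinder, 56 mm in diameter and 140 mm long, the thickest of the three; starts standing on end, loose, on the bench. This point is its centre, half-way up (70 mm above its foot); z is its long axis. To be left alone.
There are look-alikes about, which are no part of the job. Of the things that look like the gauge, take the one that is farthest to the robot's left at the start.

How it is judged:
On the way:
1. the middle former, still held in the gripper, has been lowered through the top and middle rings to within 15 mm of the lowest ring (z of middle_center in the frame of gauge below 0.113 m and horizontal distance between middle_center and gauge below 0.02 m and angle between middle_center's own z axis and vertical below 0.25 rad and contact force between the fingers and former_middle above 0.5 N), for 0.05 s.
At the end, for the whole second after the job is handed in: The middle former stands at rest in the gauge, its foot on the lowest ring (height within 6 mm), within 16 mm of the rings' axis and within about 10 degrees of upright, released; the slim and the thick former stand upright within 40 mm of where they began (z of middle_center in the frame of gauge between 0.092 and 0.104 m and horizontal distance between middle_center and gauge below 0.016 m and angle between middle_center's own z axis and vertical below 0.17 rad and linear speed of former_middle below 0.02 m/s and angle between each of slim_center, thick_center's own z axis and vertical below 0.2 rad and distance of each of slim_center, thick_center from where it was at the start of the episode below 0.04 m); the robot touches nothing.
It fails at once if the slim former is knocked over or carried off (tilted over 0.5 rad or moved more than 40 mm) (angle between slim_center's own z axis and vertical above 0.5 rad or distance of slim_center from where it was at the start of the episode above 0.04 m).
It fails at once if the thick former is knocked over or carried off (tilted over 0.5 rad or moved more than 40 mm) (angle between thick_center's own z axis and vertical above 0.5 rad or distance of thick_center from where it was at the start of the episode above 0.04 m).
It also fails if it takes over 40 s, if anything falls off the work surface, if the arm or the gripper's body presses on something with over 40 N, if the wrist force passes 120 N, or if a joint passes its speed limit or range.

## Working session

There is one attempt and no reset: what is moved stays moved. The work goes in short steps, each a Python script; the robot and the scene stay as the last script left them, time stands still between calls to the robot, and variables do not carry over. Pictures are saved under pics/ and viewed, and the job is handed in when it is done.

```bash
mkdir -p pics
python3 - <<'E'
from workcell import bot
import cv2,numpy as np
for n in("side","top"):
    d=bot.read_camera(n); cv2.imwrite(f"pics/{n}0.png",d["pixels"])
    R=np.array(d["R"]);print(n,d["fx"],d["fy"],d["cx"],d["cy"],R.round(3).tolist(),d["t"], (-R.T@np.array(d["t"])).round(3))
print(bot.current_clock(),bot.current_tool_rot(),bot.current_ee_pos())
E
```

```text
side 382.79891436153105 382.79891436153105 272.91077010807163 210.11273211186642 [[0.903, -0.429, 0.018], [-0.205, -0.467, -0.86], [0.378, 0.773, -0.51]] [-0.4441801   0.11027272  0.86704837] [ 0.096 -0.809  0.545]
top 428.3732436858711 428.3732436858711 279.69312115848817 210.40342517050613 [[0.029, -0.999, -0.014], [-0.99, -0.026, -0.142], [0.142, 0.018, -0.99]] [-0.09937865  0.46058287  1.22686793] [ 0.285 -0.11   1.278]
0.1 [ 2.49093885e+00  1.91320271e+00 -2.38675957e-03] [0.14804431 0.55503405 0.21373354]
```

View pics/side0.png

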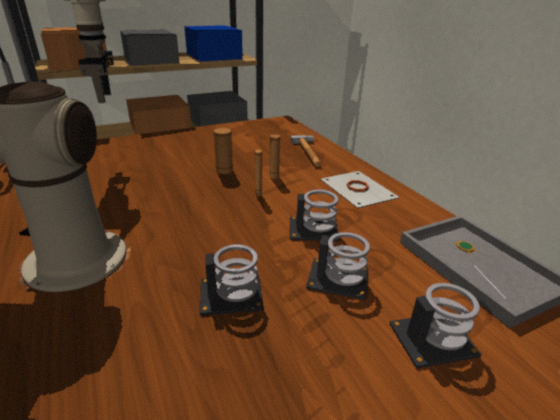

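View pics/top0.png

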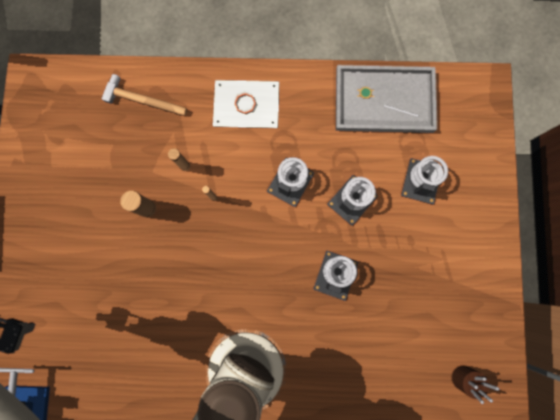

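Top view: thick former at (131,200), middle at (177,155) and slim at (207,190). The leftmost gauge is at (293,175), which is (318,215) in the side view. I'll zoom in to measure them.

Run:
```python
import cv2,numpy as np
t=cv2.imread("pics/top0.png");s=cv2.imread("pics/side0.png")
def crop(im,x,y,w,h,k): return cv2.resize(im[y:y+h,x:x+w],None,fx=k,fy=k,interpolation=cv2.INTER_CUBIC)
a=crop(t,110,140,120,90,6);b=crop(t,260,145,80,65,7)
c=crop(s,200,120,100,80,7);d=crop(s,285,185,60,60,8)
for n,i in zip("abcd",(a,b,c,d)): cv2.imwrite(f"pics/z_{n}.png",i)
# labelled tiles
```

```text
(no output)
```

View pics/z_a.png

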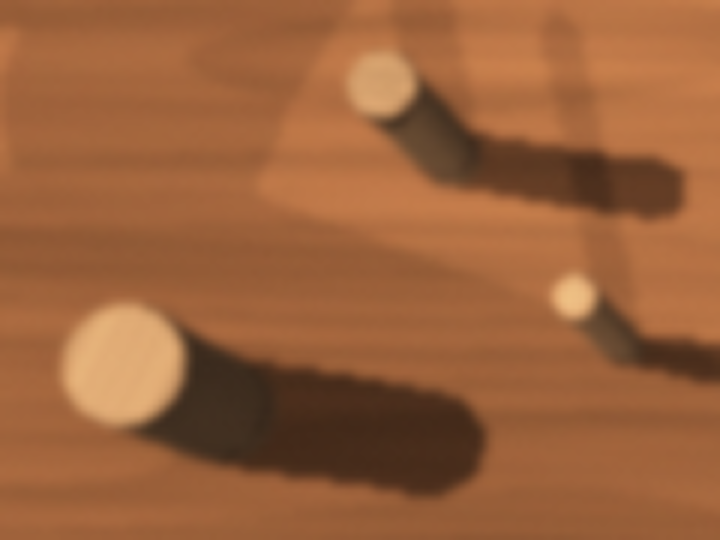

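View pics/z_b.png

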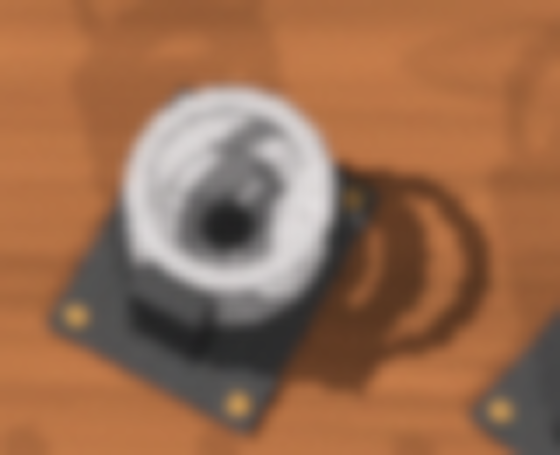

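View pics/z_c.png

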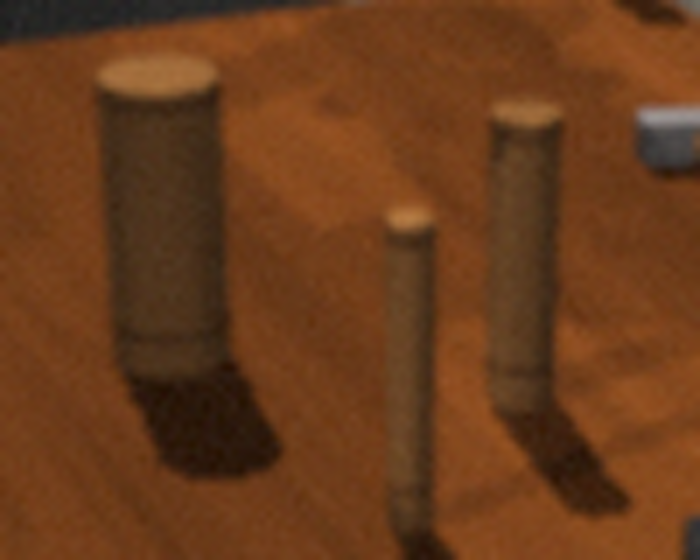

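View pics/z_d.png

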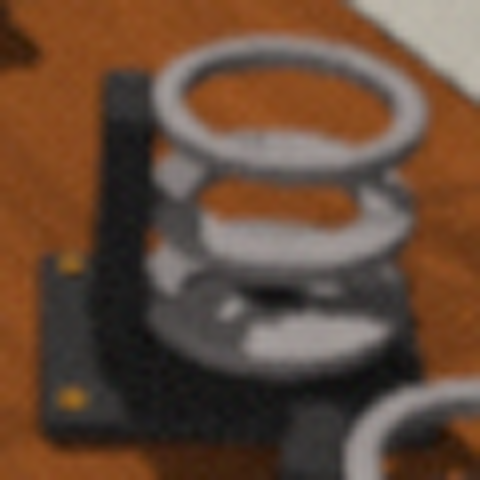

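```bash
cat > h.py <<'E'
import numpy as np
from workcell import bot
def ray(d,u,v,z):
    R=np.array(d["R"]);t=np.array(d["t"]);C=-R.T@t
    w=R.T@np.array([(u-d["cx"])/d["fx"],(v-d["cy"])/d["fy"],1]); return C+w*(z-C[2])/w[2]
def proj(d,X):
    p=np.atleast_2d(X)@np.array(d["R"]).T+np.array(d["t"])
    return np.c_[p[:,0]/p[:,2]*d["fx"]+d["cx"],p[:,1]/p[:,2]*d["fy"]+d["cy"]]
E
python3 - <<'E'
from h import *
import cv2
T=bot.read_camera("top");S=bot.read_camera("side")
f=lambda o,k,p:[o[i]+(p[i]+.5)/k-.5 for i in(0,1)]
A=(110,140);B=(260,145);C=(200,120);D=(285,185)
P=dict(middle=((A,6,(381,85)),(C,7,(526,115)),.14,.016),thick=((A,6,(124,365)),(C,7,(158,77)),.14,.028),slim=((A,6,(575,297)),(C,7,(411,219)),.14,.01),gauge=((B,7,(229,190)),(D,8,(290,104)),.096,.042))
it=T["pixels"].copy();is_=S["pixels"].copy()
K=4
it=cv2.resize(it,None,fx=K,fy=K,interpolation=2);is_=cv2.resize(is_,None,fx=K,fy=K,interpolation=2)
for n,(a,b,z,r) in P.items():
    x=ray(T,*f(*a),z);y=ray(S,*f(*b),z);print(n,x.round(4),y.round(4))
    m=(x+y)/2
    th=np.linspace(0,2*np.pi,60)
    hs=[(z,r),(0,r)] if n!="gauge" else [(.096,.042),(.096,.033),(.062,.042),(.028,.042),(.028,.012)]
    for zz,rr in hs:
        c=np.c_[m[0]+rr*np.cos(th),m[1]+rr*np.sin(th),0*th+zz]
        for d,im in((T,it),(S,is_)):
            q=(proj(d,c)+.5)*K-.5
            cv2.polylines(im,[np.round(q).astype(int)],True,(0,255,0),1)
cv2.imwrite("pics/ov_t.png",it[130*K:230*K,100*K:300*K][:, :800])
cv2.imwrite("pics/ov_s.png",is_[120*K:250*K,200*K:350*K])
cv2.imwrite("pics/ov_g.png",it[140*K:220*K,250*K:350*K])
E
```

```text
middle [0.5971 0.2087 0.14  ] [0.5934 0.2062 0.14  ]
thick [0.4643 0.3167 0.14  ] [0.4611 0.3156 0.14  ]
slim [0.5007 0.1144 0.14  ] [0.4984 0.1146 0.14  ]
gauge [ 0.5653 -0.1202  0.096 ] [ 0.5618 -0.122   0.096 ]
```

View pics/ov_t.png

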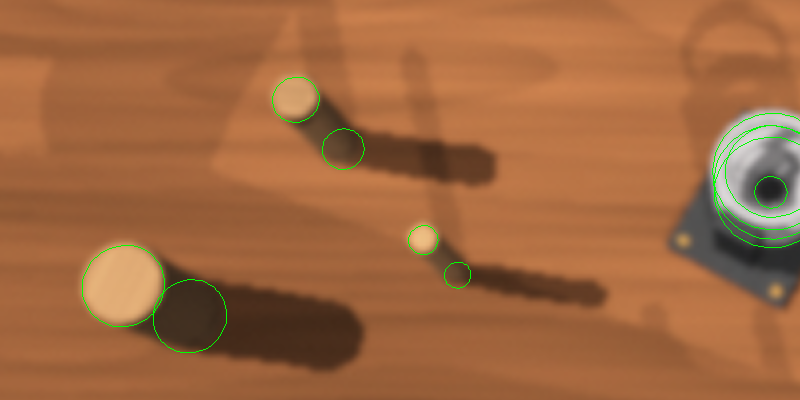

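View pics/ov_s.png

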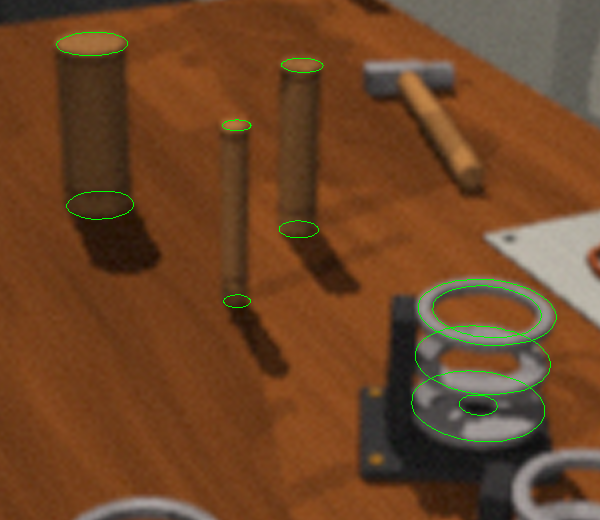

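View pics/ov_g.png

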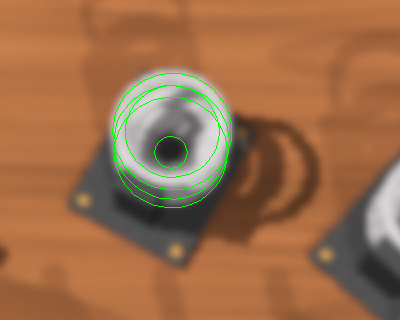

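The two views agree to 2–4 mm in absolute position. The former-to-gauge offset agrees to under 1 mm. I'll move over the middle former and grasp it high.

```bash
cat >> h.py <<'E'
from scipy.spatial.transform import Rotation as Ro
def down(a):
    c,s=np.cos(a),np.sin(a); return Ro.from_matrix(np.array([[c,s,0],[s,-c,0],[0,0,-1.]])).as_rotvec()
M=np.array([.5953,.2075]);G=np.array([.5636,-.1211]);rot=down(0.0)
E
python3 - <<'E'
from h import *
import cv2
for p in([*M,.22],[*M,.096],[*M,.26],[*G,.26],[*G,.12]):print(np.round(bot.inverse_kinematics(p,rot),2))
bot.line_to([*M,.22],rot,max_speed=.2)
bot.line_to([*M,.096],max_speed=.12)
print(bot.current_clock(),bot.current_ee_pos(),bot.current_contact_force())
for n in("side","top"):cv2.imwrite(f"pics/{n}1.png",bot.read_camera(n)["pixels"])
s=cv2.imread("pics/side1.png")[100:220,190:330];cv2.imwrite("pics/side1z.png",cv2.resize(s,None,fx=5,fy=5,interpolation=2))
E
```

```text
[ 0.14  0.3   1.42 -0.    1.42  0.14]
[ 0.14  0.41  1.54 -0.    1.2   0.14]
[ 0.14  0.28  1.37 -0.    1.49  0.14]
[-0.42  0.13  1.53 -0.    1.47 -0.42]
[-0.42  0.25  1.68 -0.    1.21 -0.42]
4.3667 [0.59610949 0.20762996 0.0971167 ] [ 0.4616396  -0.17601631  0.64077649]
```

View pics/side1z.png

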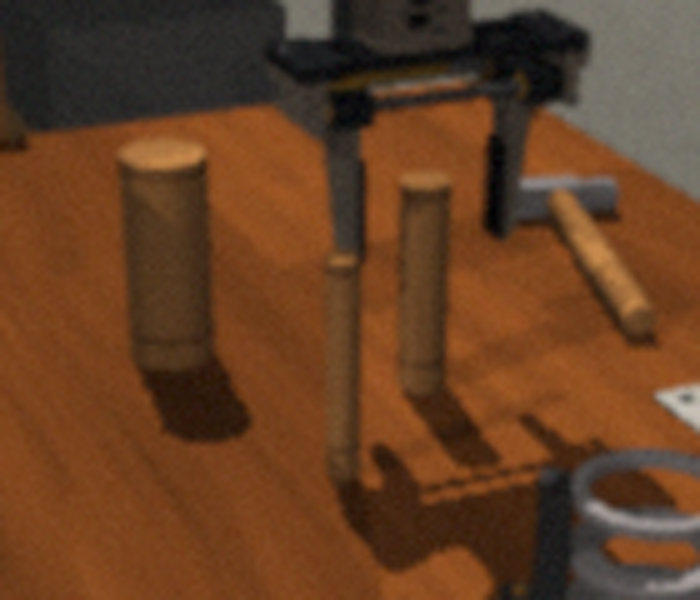

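View pics/top1.png

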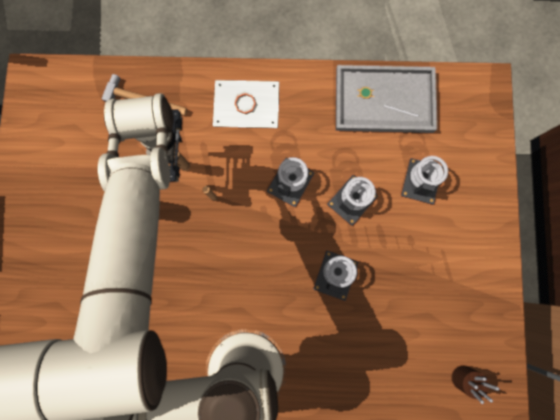

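The side view shows the fingers on either side of the middle former, at about x=347 and x=497 with the former at 425, so it is centred. The slim and thick formers are untouched. I'll grip and lift.

Run:
```python
from h import *
import cv2
bot.set_gripper(0.25,newtons=20); print(bot.current_opening(),bot.current_clock())
bot.set_gripper(0.0,newtons=20)
print(bot.current_opening(),bot.current_clock(),bot.current_ee_pos())
p=bot.current_ee_pos()
bot.line_to([*M,.265],max_speed=.15)
print(bot.current_opening(),bot.current_contact_force(),bot.current_ee_pos())
bot.line_to([*G,.265],max_speed=.15)
bot.hold(.2)
print(bot.current_opening(),bot.current_contact_force(),bot.current_ee_pos(),bot.current_clock())
for n in("side","top"):cv2.imwrite(f"pics/{n}2.png",bot.read_camera(n)["pixels"])
s=cv2.imread("pics/side2.png")[60:250,230:400];cv2.imwrite("pics/side2z.png",cv2.resize(s,None,fx=3,fy=3,interpolation=2))
```

```text
0.3410288993872758 5.4
0.3387575062433476 5.6167 [0.59526065 0.20750442 0.09592596]
0.3395883746033549 [-0.2881001  -0.09936454 -0.54113024] [0.59466232 0.20741305 0.26356372]
0.34504676294398 [-0.77373117  1.14358894 -2.46849605] [ 0.56364526 -0.1208104   0.26498242] 9.4417
```

View pics/side2z.png

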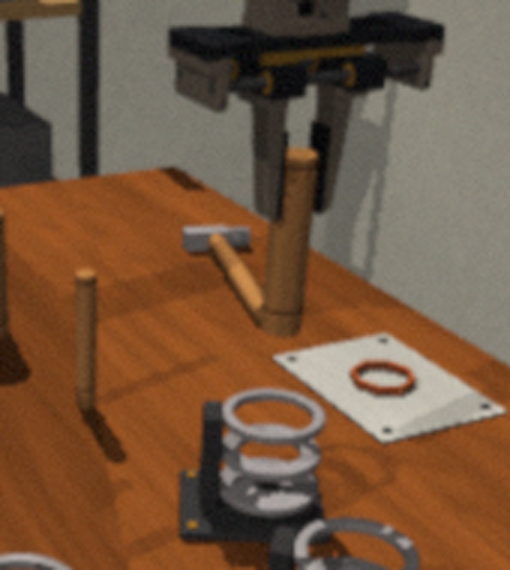

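View pics/top2.png

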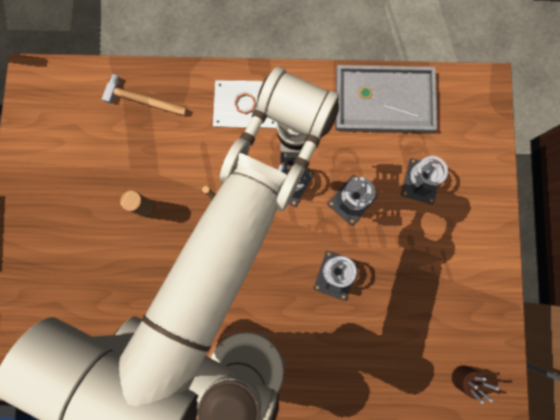

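The former is held over the gauge but looks tilted in the side view, with its top at about (330,112) and its foot at about (324,167). I'll quantify that.

Run:
```python
from h import *
import cv2
from scipy.optimize import least_squares
S=bot.read_camera("side")
im=S["pixels"]
print(np.round(proj(S,[[*G,.309],[*G,.169],[*G,.265]]),1))
K=6;z=cv2.resize(im[95:180,290:360],None,fx=K,fy=K,interpolation=2)
def ov(z,y0,tilt,col):
  # pivot at grasp pt z=.284, axis tilt about x; foot is .115 below grasp
  th=np.linspace(0,2*np.pi,50)
  for l in(-.115,.025):
    c=np.c_[.016*np.cos(th),.016*np.sin(th),0*th+l]
    Rx=Ro.from_euler('x',tilt).as_matrix()
    c=c@Rx.T+[G[0],G[1]+y0,.284]
    q=(proj(S,c)-[290,95]+.5)*K-.5
    cv2.polylines(z,[np.round(q).astype(int)],True,col,1)
ov(z,0,0,(0,255,0));
z2=z.copy()
for p,c in(((0.,.15),(255,0,0)),((0.,.3),(255,255,0))): ov(z,*p,c)
cv2.imwrite("pics/tilt1.png",z)
```

```text
[[329.3 110.9]
 [323.8 170. ]
 [327.5 130.6]]
```

View pics/tilt1.png

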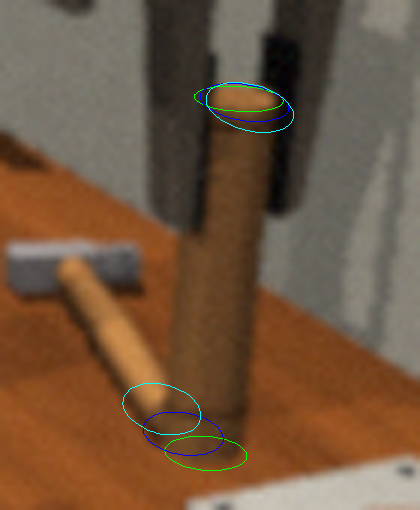

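The upright model (green) matches: the lean is only perspective. I'll lower it, then creep down until contact.

Run:
```python
from h import *
import cv2
bot.line_to([*G,.17],max_speed=.1)
bot.line_to([*G,.13],max_speed=.06); bot.hold(.2)
f0=np.mean([bot.current_contact_force() for _ in range(5)],0);print(f0,bot.current_ee_pos(),bot.current_opening())
z=.13
while z>.118:
    z-=.001; bot.line_to([*G,z],max_speed=.02); bot.hold(.1)
    f=np.array(bot.current_contact_force())-f0
    print(round(z,4),f.round(2),np.round(bot.current_ee_pos(),4))
    if f[2]>3: break
print(bot.current_clock(),bot.current_opening())
for n in("side","top"):cv2.imwrite(f"pics/{n}3.png",bot.read_camera(n)["pixels"])
s=cv2.imread("pics/side3.png")[110:250,250:390];cv2.imwrite("pics/side3z.png",cv2.resize(s,None,fx=4,fy=4,interpolation=2))
```

```text
[-0.13911709  0.94610672 -0.87561029] [ 0.56392393 -0.12124235  0.13053186] 0.3442876170674203
0.129 [-0.15 -1.73  0.28] [ 0.5636 -0.1211  0.129 ]
0.128 [ 0.64 -1.49  0.5 ] [ 0.5636 -0.1211  0.128 ]
0.127 [ 0.03 -1.11  1.11] [ 0.5636 -0.1211  0.127 ]
0.126 [ 0.65 -0.15  0.29] [ 0.5636 -0.1211  0.126 ]
0.125 [ 1.03 -1.02  0.19] [ 0.5636 -0.1211  0.125 ]
0.124 [ 0.42 -0.42  0.51] [ 0.5636 -0.1211  0.124 ]
0.123 [-1.56 -0.17  5.93] [ 0.5639 -0.1212  0.1238]
14.1583 0.3447790470150706
```

View pics/side3z.png

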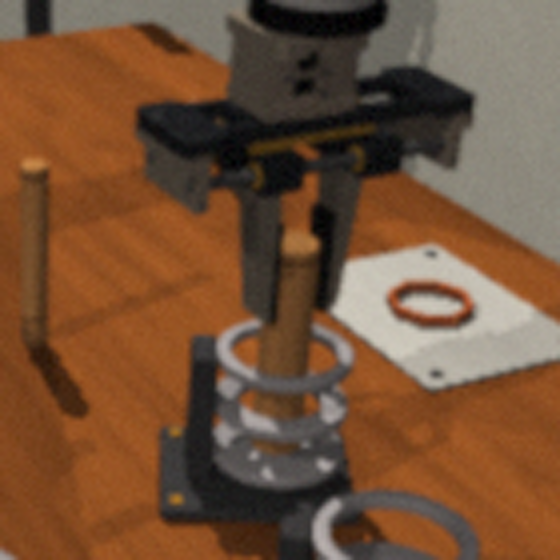

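Contact came at TCP z≈0.1235 with +5.9 N, exactly where the lowest ring is expected. The picture shows the former centred inside the rings. I'll release it.

Run:
```python
from h import *
import cv2
bot.line_to([*G,.1237],max_speed=.02)
bot.set_gripper(0.5); print(bot.current_opening())
bot.set_gripper(1.0); print(bot.current_opening(),bot.current_clock())
bot.line_to([*G,.27],max_speed=.12)
print(bot.current_contact_force(),bot.current_clock())
bot.goto([.45,-.05,.33],rot) if bot.inverse_kinematics([.45,-.05,.33],rot) is not None else None
bot.hold(.3);print(bot.current_clock(),bot.current_ee_pos())
S=bot.read_camera("side");T=bot.read_camera("top")
K=4
for n,d,(x,y) in(("s",S,(250,110)),("t",T,(230,120))):
    im=cv2.resize(d["pixels"][y:y+140,x:x+140],None,fx=K,fy=K,interpolation=2)
    th=np.linspace(0,2*np.pi,60)
    for zz,r in((.168,.016),(.096,.042)):
        q=(proj(d,np.c_[G[0]+r*np.cos(th),G[1]+r*np.sin(th),0*th+zz])-[x,y]+.5)*K-.5
        cv2.polylines(im,[np.round(q).astype(int)],True,(0,255,0),1)
    cv2.imwrite(f"pics/{n}4.png",im)
cv2.imwrite("pics/top4full.png",T["pixels"]);cv2.imwrite("pics/side4full.png",S["pixels"])
```

```text
0.5041024375289713
1.0002260628477362 15.725
[ 0.5727742  -0.02408308 -0.14126179] 17.0917
18.0333 [ 0.45028555 -0.05037935  0.32910989]
```

View pics/s4.png

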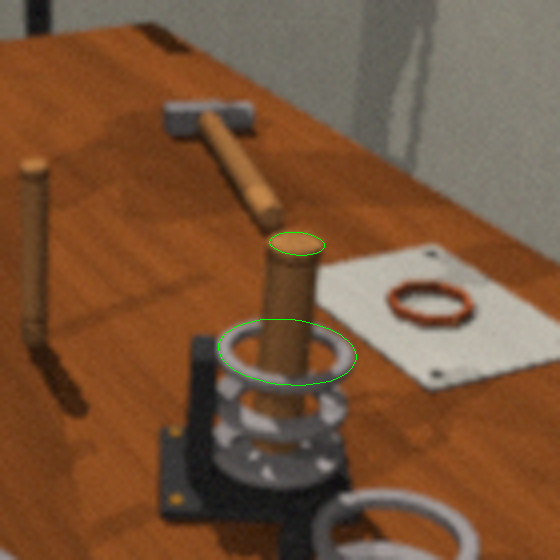

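View pics/top4full.png

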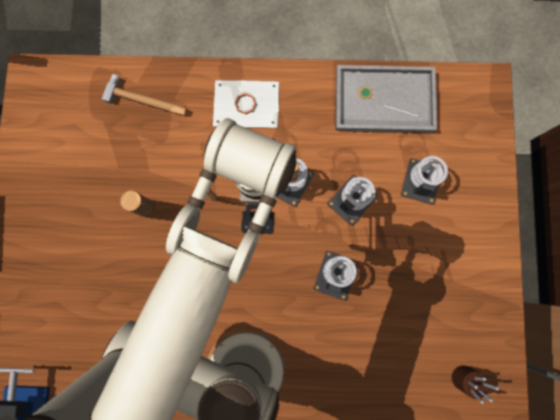

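View pics/side4full.png

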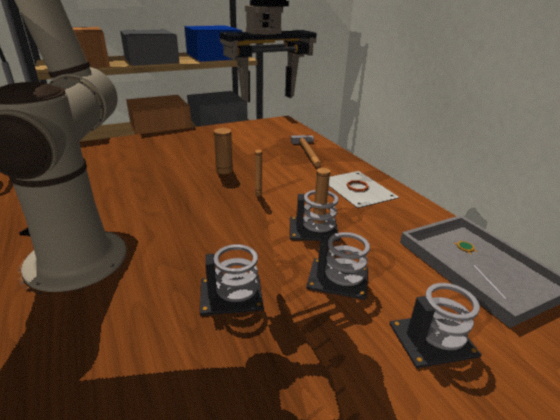

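The middle former stands upright in the leftmost gauge at (322,195) in the side view. Its top matches the predicted circle at z=0.168. Thick (223,150) and slim (259,172) stand as before, and the arm is clear.

Run:
```python
from workcell import bot
bot.job_done(); print(bot.current_clock())
```

```text
the job is handed in; nothing more can be done
the job is handed in; nothing more can be done
```

I put the middle former into the leftmost gauge, let go of it, and handed the job in at about 18 s of the 40 s allowed. I found the formers and gauge from both cameras, gripped the middle former near its top, and lowered it through the upper two rings. The lowest ring stopped it at 0.1235 m tool height (0.124 m expected) with 5.9 N.

- **Placement:** after release, the side picture shows the former upright and centred, with its top where it should be for a foot on the lowest ring.
- **Other formers:** the slim and thick formers stand where they were in the side view. In the last top view the arm hid the slim former and the gauge, so that camera did not confirm those two.
- **Camera disagreement:** the two cameras differed by 2–4 mm in absolute position but agreed within 1 mm on the distance from former to gauge, so I used the average.
- **Apparent tilt:** the former looked tilted while carried, but comparing it with the projected upright shape showed this was only perspective.

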